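# Close the press studs round a tub lid

### The job

The lid of the round ingredient tub on the café counter is closed by a curved row of five press studs, all standing up. Run your fingertips along the row from the stud beside the air vent to the far end, gently pushing each stud down home in turn, staying close over the rim (fingertips within about 3 cm of the studs) from the first stud until the last is down, then move clear. Only push: do not lift or shift the tub, and leave everything else where it stands.

Things in the scene. Friction and masses are not known exactly. Their poses are not given: they have to be found in the camera images.
- tub: closed round white tub, loose on the counter, 2 to 3.5 kg; white lid 240 mm across, its flat top 96 mm above the counter. Origin at the centre of its underside, z up, x towards the middle of the row. Five upright black studs stand round one side of the lid on a circle of 105 mm radius, at +60, +30, 0, -30, -60 degrees from x (+ towards y), 54 mm apart. Central knob 34 mm wide, 28 mm high
- vent (a point): centre of the top of the air vent on the lid: a flat round grey disc 34 mm wide, 5 mm high, with three dark slots, 85 mm from the tub's centre at +105 degrees from its x axis
- stud1_top (a point): centre of the top face of the first stud, the one next to the vent: a round 14 mm black plastic stud; it moves with the stud. Raised, it stands about 14 mm above the lid (0.110 in the tub's z); fully down 4 mm above it
- stud1 (a joint): how far the first stud, the one next to the vent is pushed down, m: 0 raised, 0.010 fully down against its stop. Starts between 0 and 0.0015. Moves straight down against about 3 N of friction, no spring, and stays where it is left
- stud2_top (a point): centre of the top face of the second stud: a round 14 mm black plastic stud; it moves with the stud. Raised, it stands about 14 mm above the lid (0.110 in the tub's z); fully down 4 mm above it
- stud2 (a joint): how far the second stud is pushed down, m: 0 raised, 0.010 fully down against its stop. Starts between 0 and 0.0015. Moves straight down against about 3 N of friction, no spring, and stays where it is left
- stud3_top (a point): centre of the top face of the third stud, middle of the row: a round 14 mm black plastic stud; it moves with the stud. Raised, it stands about 14 mm above the lid (0.110 in the tub's z); fully down 4 mm above it
- stud3 (a joint): how far the third stud, middle of the row is pushed down, m: 0 raised, 0.010 fully down against its stop. Starts between 0 and 0.0015. Moves straight down against about 3 N of friction, no spring, and stays where it is left
- stud4_top (a point): centre of the top face of the fourth stud: a round 14 mm black plastic stud; it moves with the stud. Raised, it stands about 14 mm above the lid (0.110 in the tub's z); fully down 4 mm above it
- stud4 (a joint): how far the fourth stud is pushed down, m: 0 raised, 0.010 fully down against its stop. Starts between 0 and 0.0015. Moves straight down against about 3 N of friction, no spring, and stays where it is left
- stud5_top (a point): centre of the top face of the fifth stud, at the far end from the vent: a round 14 mm black plastic stud; it moves with the stud. Raised, it stands about 14 mm above the lid (0.110 in the tub's z); fully down 4 mm above it
- stud5 (a joint): how far the fifth stud, at the far end from the vent is pushed down, m: 0 raised, 0.010 fully down against its stop. Starts between 0 and 0.0015. Moves straight down against about 3 N of friction, no spring, and stays where it is left
- dosing_ring: bare aluminium ring, 58 mm across, 18 mm high, lying on the lid on the side away from the studs; origin at the centre of its underside. To be left alone
- espresso_cup: white cup, 62 mm across, 55 mm high, standing close to the tub on the side away from the studs; origin at the centre of its underside. To be left alone
- milk_jug: steel jug, 84 mm across, 110 mm high; origin under its centre. To be left alone
- tea_tin: tin, 74 mm across, 120 mm high; origin under its centre. To be left alone
- tamper: steel tamper, 58 mm across, 88 mm high; origin under its centre. To be left alone
- mug: white mug, 80 mm across, 90 mm high; origin under its centre. To be left alone
- glass: drinking glass, 68 mm across, 85 mm high; origin under its centre. To be left alone
- portafilter: steel filter basket, 68 mm across, 30 mm high, with a black handle; origin under the basket's centre. To be left alone

How it is judged:
By the outcome, as a careful person would: the job done as asked, in the order asked, and still so for the second after the job is handed in, with the robot touching nothing.
It also fails if it takes over 48 s, if anything falls off the work surface, if the arm or the gripper's body presses on something with over 40 N, if the wrist force passes 120 N, or if a joint passes its speed limit or range.

### The arm

A 6-joint arm with a two-finger parallel gripper is mounted at the origin on the work surface. World frame = base frame: x ahead of the robot, y to its left, z up, the work surface at z = 0. Lengths are in mm, angles in rad, forces in N, time in s.
With the tool pointing down it reaches from about 275 to 825 mm from the base axis. Payload 5.2 kg.
Tool frame: the origin (TCP) lies between the finger pads; the fingertips stand 11 mm ahead of it and the grasp point (between the pads) lies 8 mm behind it; z points along the fingers, y is the direction in which the jaws open and shut (so a half turn about z gives the same grasp; the last joint's range is limited). The gripper opens to 93 mm and grips with 3 to 60 N. Pads are 15 mm wide; open, the fingers measure 128 mm over their backs; the gripper's body (75 mm by 188 mm) begins 65 mm behind the grasp point.
Start: joints at [1.075, 0.259, 1.535, -0, 1.348, -0.203], TCP at [158.727, 526.603, 229.653] pointing down, gripper open.
Joint ranges: [-3.14, 3.14], [-0.91, 2.08], [0.19, 2.58], [-1.22, 4.36], [0.22, 2.71], [-3.12, 3.12]. Speed limits (rad/s): [2.57, 2.57, 3.14, 3.14, 3.14, 3.14].

### API

Orientations are given as a 3x3 rotation matrix whose columns are the frame's x, y, z axes.
In Python, from plant import observe, camera, hand_in, recognise gives the robot as it stands. The module is installed in compiled form; this text tells all that it offers.
- The arm moves only by the tool move_arm, never from a script. Its argument "targets" is a list that holds one entry, the list of rows, each a list of 7 numbers: the shift along the world's x, y, z in m, then the turn, a rotation vector about the world's x, y, z in degrees, then the finger opening in m, from 0 to 0.093. In form: [[[tx, ty, tz, wx, wy, wz, claw], ...]]. A call has exactly 8 rows; each row is the pose to reach, as a shift and turn from the pose commanded when the call began; what a row does not reach only later rows make up. A row lasts 1/8 s, in which the tool goes at most 62.5 mm and 10.7 degrees, less where a joint would pass 70% of its speed; a pose out of reach is approached as far as the arm can. A call with a gripper value outside its range is refused whole. The fingers move at their own pace and stop on an object; "newtons" is the grip in N (left out, the last holds). Time passes only in rows, so rows that repeat a pose let the fingers close, or fill a call up. It gives the time, the measured TCP pose, the force and the opening at its end, in the units of the state.
- observe(): the state, without advancing time (a new reading comes with each control period).
- camera(name): name is "scene" or "top" or "wrist"; returns a dict with "image" (400x640x3 uint8, blue, green, red), "fx", "fy", "cx", "cy" (pixels), "dist_coeffs" ([k1, k2, p1, p2, k3] as OpenCV has them; the pictures are not rectified), "rvec" (rotation vector, rad) and "tvec" (3), from world to camera coordinates, as OpenCV has them; the wrist camera has in their place "mount" (4x4, takes a point from camera to tool coordinates, whose origin is the TCP and whose axes are the flange's). Camera axes: x right, y down, z forward; pixel columns grow to the right and rows downward; lengths in mm; the calibration is good to about 2 mm. A picture is of the moment at which its call begins: read the wrist's pose just before it. There is no depth.
- hand_in(): hands the job in, once; it reports no verdict.
Trained networks look in a picture, given as the dict that the camera call returned (one of the last four; its "shot" number tells which), for a name from the list of things; names that differ only in an ending like _2 or _b are one class to them, and where a whole thing is asked for, a point or a joint stands for the part that bears it (a point fixed in the world has none). Each returns a list of dicts, best first, with "conf" (0 to 1); they miss things now and then, are a little off and sometimes report something else, mostly with a low value. They report only what shows in the picture. A call takes as long as a camera call.
- recognise(picture, thing): "centre" ([column, row] in pixels, amid what is visible of it).
The state is a dict: "time": time; "joint_pos": joint angles; "dq": joint speeds; "effort": joint torques, N m; "eef_pos": TCP position; "ee_rot": TCP orientation; "wrist_force": force on the tool from outside, world axes, zero at the start; "torque": the same for the moment, N m; "gripper_width": opening from 0.0 (shut) to 1.0 (fully open).
Only numpy, scipy, OpenCV 4.12 (cv2) and the standard library are available. Lean on these libraries where they do the work, as an engineer would, in place of code of your own. Each camera call takes 0.05 s, during which the arm holds its last target.

## Working session

There is one attempt and no reset: what is moved stays moved. The work goes in short steps, Python scripts to look and compute and a tool call to move; the robot and the scene stay as the last step left them, time stands still between calls to the robot, and variables do not carry over. Pictures are saved under pics/ and viewed, and the job is handed in when it is done.

Besides the shell and the picture viewer there is one more tool, called after "Emit:" as name(argument=value, ...), one argument or row to a line, values as JSON. move_arm: Moves the arm, as the interface text tells. Its arguments: {"type":"object","properties":{"targets":{"type":"array"},"newtons":{"type":"number"}},"required":["targets"]}

```bash
mkdir -p pics; cat > h.py <<'E'
import numpy as np, cv2
from plant import observe, camera, hand_in, recognise
def K(c): return np.array([[c['fx'],0,c['cx']],[0,c['fy'],c['cy']],[0,0,1.]])
def pose(c,o=None):
    if 'rvec' in c:
        R,_=cv2.Rodrigues(np.array(c['rvec'],float)); t=np.array(c['tvec'],float).ravel(); return R,t
    M=np.array(c['mount']); T=np.eye(4); T[:3,:3]=np.array(o['ee_rot']); T[:3,3]=o['eef_pos']
    W=np.linalg.inv(T@M); return W[:3,:3],W[:3,3]
def back(c,px,z,o=None):
    R,t=pose(c,o)
    u=cv2.undistortPoints(np.array([[px]],float),K(c),np.array(c['dist_coeffs'],float))[0,0]
    d=R.T@np.array([u[0],u[1],1]); C=-R.T@t
    return C+d*(z-C[2])/d[2]
def proj(c,P,o=None):
    R,t=pose(c,o)
    return cv2.projectPoints(np.array(P,float).reshape(-1,1,3),cv2.Rodrigues(R)[0],t,K(c),np.array(c['dist_coeffs'],float))[0][:,0]
E
python3 - <<'E'
from h import *
o=observe(); print(o)
for n in ['scene','top','wrist']:
    o=observe();c=camera(n); cv2.imwrite(f'pics/{n}0.png',c['image'])
    for th,z in [('tub',96),('vent',101),('stud1_top',110),('dosing_ring',114),('espresso_cup',55)]:
        print(n,th,[(np.round(r['centre']),round(r['conf'],2),np.round(back(c,r['centre'],z,o))) for r in recognise(c,th)[:6]])
E
```

```text
{'time': 0.0, 'joint_pos': array([ 1.07517228e+00,  2.59351063e-01,  1.53606475e+00, -1.16309142e-06,
        1.34798931e+00, -2.02803008e-01]), 'dq': array([-0.00197077,  0.00133622,  0.00032591,  0.00039507,  0.00089551,
        0.00077038]), 'effort': array([-9.89599466e-04, -4.37314332e+01, -2.84006149e+01,  7.18965568e-02,
        4.10619308e-02, -9.62062745e-05]), 'eef_pos': array([158.48830174, 526.13012495, 228.82070571]), 'ee_rot': array([[-9.57433299e-01,  2.88653315e-01, -8.60976101e-04],
       [ 2.88654370e-01,  9.57432040e-01, -1.59491542e-03],
       [ 3.63948480e-04, -1.77554965e-03, -9.99998357e-01]]), 'wrist_force': array([ 0.67157104,  0.62273156, -0.01033614]), 'torque': array([0.02531429, 0.00497036, 0.01640086]), 'gripper_width': 0.9997932297946325}
scene tub [(array([335., 198.]), 0.76, array([597.,  20.,  96.]))]
scene vent [(array([339., 197.]), 0.93, array([592.,  29., 101.])), (array([476., 262.]), 0.37, array([669., 413., 101.]))]
scene stud1_top []
scene dosing_ring [(array([352., 170.]), 0.58, array([492.,  37., 114.]))]
scene espresso_cup [(array([383., 178.]), 0.71, array([439., 124.,  55.]))]
top tub [(array([311., 201.]), 0.76, array([570.,  11.,  96.]))]
top vent [(array([310., 200.]), 0.83, array([573.,  15., 101.]))]
top stud1_top []
top dosing_ring []
top espresso_cup [(array([273., 249.]), 0.85, array([425., 121.,  55.]))]
wrist tub []
wrist vent []
wrist stud1_top []
wrist dosing_ring []
wrist espresso_cup []
```

View pics/scene0.png

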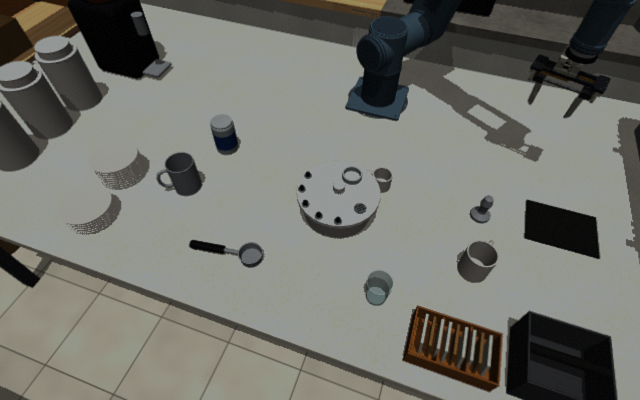

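View pics/top0.png

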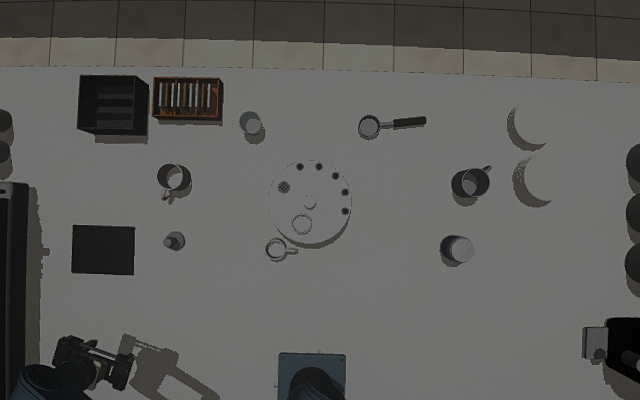

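View pics/wrist0.png

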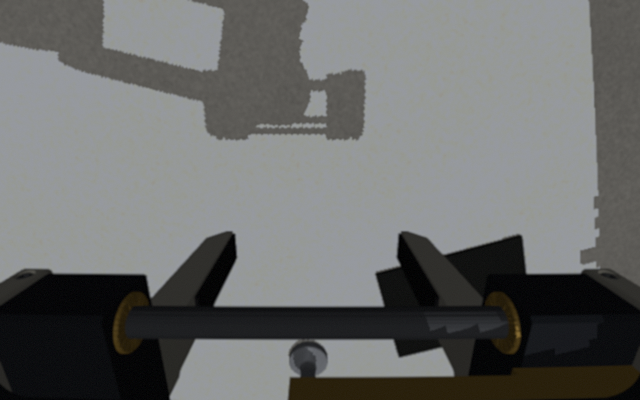

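The scene and top pictures show the tub with its vent at top-view (284,187). The studs run (300,167), (319,167), (335,176), (345,192), (345,211), with the vent beside the first. Next I'll fit the tub pose from these blobs in both cameras.

```bash
python3 - <<'E'
from h import *
from scipy.optimize import least_squares
A=np.deg2rad([60,30,0,-30,-60])
def model(p,z):
    x,y,t=p; return np.array([[x+105*np.cos(t+a),y+105*np.sin(t+a),z] for a in A])
init={'top':[(300,167),(319,167),(335,176),(345,192),(345,211)],'scene':[(361,209),(338,220),(319,215),(305,204),(302,188),(308,175)]}
res={}
for n in ['top','scene']:
    c=camera(n); g=cv2.cvtColor(c['image'],cv2.COLOR_BGR2GRAY)
    x0,y0=(262,150) if n=='top' else (285,155)
    crop=c['image'][y0:y0+105,x0:x0+110]; cv2.imwrite(f'pics/{n}_z.png',cv2.resize(crop,None,fx=5,fy=5,interpolation=cv2.INTER_CUBIC))
    pts=[]
    for u,v in init[n]:
        w=g[v-7:v+8,u-7:u+8].astype(float); k=np.clip(np.median(w)*0.75-w,0,None)
        yy,xx=np.mgrid[v-7:v+8,u-7:u+8]
        m=(xx-u)**2+(yy-v)**2<=49; k=k*m
        pts.append(((k*xx).sum()/k.sum(),(k*yy).sum()/k.sum()))
    pts=np.array(pts); print(n,np.round(pts,1).tolist())
    if n=='top': P=pts
    else: P=pts[1:]
    f=lambda p:(proj(c,model(p,105))-P).ravel()
    best=min((least_squares(f,[570,11,t]) for t in np.linspace(-3,3,7)),key=lambda r:r.cost)
    print(n,best.x,np.rad2deg(best.x[2]),np.round(best.fun,1)); res[n]=(c,P)
f=lambda p:np.concatenate([(proj(c,model(p,105))-P).ravel() for c,P in res.values()])
b=least_squares(f,[570,11,-.5]); print('both',b.x,np.rad2deg(b.x[2]),np.round(b.fun,1)); print(np.round(model(b.x,110)))
for n in res: print(n,[np.round(back(res[n][0],p,105)).tolist() for p in res[n][1]])
E
```

```text
top [[299.6, 166.3], [318.6, 166.1], [335.1, 175.5], [344.7, 191.8], [345.3, 211.0]]
top [566.13522008  16.8311534   -0.74675741] -42.78604802410581 [-0.2  0.  -0.  -0.   0.1 -0.   0.2  0.1 -0.1  0. ]
scene [[359.7, 207.9], [337.4, 220.6], [318.1, 215.3], [304.5, 203.6], [301.4, 188.0], [307.5, 174.6]]
scene [571.81006619  20.62173383   5.52629663] 316.6334730504694 [-0.   0.  -0.1  0.   0.3 -0.3 -0.1  0.3 -0.  -0.1]
both [568.43707071  18.54831119  -0.75205635] -43.08965454862826 [-0.6 -0.9 -0.4 -0.8 -0.4 -0.7 -0.3 -0.6 -0.7 -0.6 -0.2 -1.2 -0.3 -1.
  0.1 -1.3 -0.4 -0.7 -0.4 -1. ]
[[669.  49. 110.]
 [671.  -5. 110.]
 [645. -53. 110.]
 [599. -82. 110.]
 [545. -84. 110.]]
top [[666.0, 47.0, 105.0], [668.0, -6.0, 105.0], [643.0, -54.0, 105.0], [597.0, -83.0, 105.0], [543.0, -86.0, 105.0]]
scene [[672.0, 51.0, 105.0], [674.0, -3.0, 105.0], [649.0, -52.0, 105.0], [601.0, -80.0, 105.0], [548.0, -81.0, 105.0]]
```

```bash
python3 - <<'E'
from h import *
o=observe();c=camera('wrist');print(np.round(c['mount'],3),c['fx'],c['cx'],c['cy'])
T=[[669,49,110],[671,-5,110],[645,-53,110],[599,-82,110],[545,-84,110],[568,18,96]]
for pos in [(640,60,240),(600,80,240),(640,60,260),(600,0,240),(680,30,240)]:
    q=dict(o);q['eef_pos']=np.array(pos,float);print(pos,np.round(proj(c,T,q)).tolist())
E
```

```text
[[ 0.00000e+00 -9.55000e-01 -2.96000e-01  8.23550e+01]
 [ 1.00000e+00  1.00000e-03 -0.00000e+00 -9.03000e-01]
 [ 1.00000e-03 -2.96000e-01  9.55000e-01 -1.54741e+02]
 [ 0.00000e+00  0.00000e+00  0.00000e+00  1.00000e+00]] 317.64740512677855 316.3975273706928 193.54528501204757
(640, 60, 240) [[315.0, 218.0], [263.0, 235.0], [208.0, 224.0], [160.0, 189.0], [133.0, 134.0], [252.0, 124.0]]
(600, 80, 240) [[308.0, 259.0], [258.0, 274.0], [205.0, 265.0], [159.0, 232.0], [133.0, 182.0], [246.0, 171.0]]
(640, 60, 260) [[315.0, 211.0], [266.0, 227.0], [214.0, 217.0], [170.0, 184.0], [144.0, 132.0], [256.0, 122.0]]
(600, 0, 240) [[385.0, 238.0], [333.0, 254.0], [279.0, 244.0], [235.0, 210.0], [212.0, 157.0], [326.0, 147.0]]
(680, 30, 240) [[334.0, 171.0], [279.0, 189.0], [221.0, 178.0], [172.0, 139.0], [144.0, 79.0], [268.0, 70.0]]
```

View pics/top_z.png

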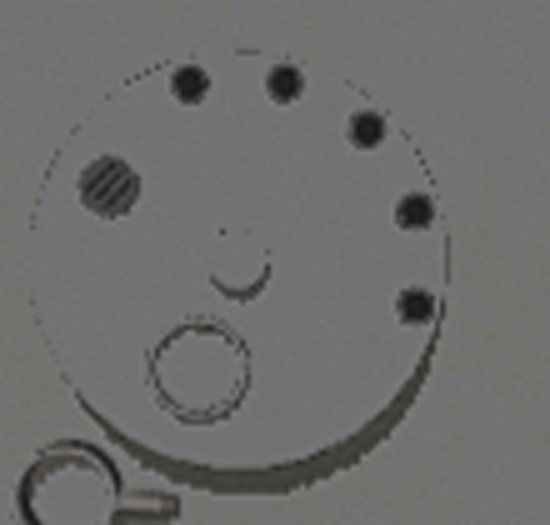

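The zoom confirms five round black studs, with the slotted vent beside stud 1. I'll move over the tub with the fingers shut for a wrist look.

Emit:
move_arm(
  targets=[
    [[0.05,-0.05,0.002,0,0,0,0.0],[0.1,-0.1,0.004,0,0,0,0.0],[0.15,-0.15,0.006,0,0,0,0.0],[0.2,-0.2,0.008,0,0,0,0.0],[0.24,-0.24,0.01,0,0,0,0.0],[0.28,-0.28,0.01,0,0,0,0.0],[0.32,-0.32,0.01,0,0,0,0.0],[0.36,-0.36,0.01,0,0,0,0.0]],
  ],
  newtons=10,
)

```text
time: 2.05
eef_pos: [513.5, 171.5, 239.9]
ee_rot: [[-0.957, 0.289, 0.001], [0.289, 0.957, 0.0], [-0.001, 0.001, -1.0]]
wrist_force: [1.1, 0.6, 0.3]
gripper_width: 0.19
```

Emit:
move_arm(
  targets=[
    [[0.04,-0.035,0,0,0,0,0.0],[0.08,-0.07,0,0,0,0,0.0],[0.11,-0.1,0,0,0,0,0.0],[0.14,-0.12,0,0,0,0,0.0],[0.15,-0.13,0,0,0,0,0.0],[0.15,-0.13,0,0,0,0,0.0],[0.15,-0.13,0,0,0,0,0.0],[0.15,-0.13,0,0,0,0,0.0]],
  ],
)

```text
time: 3.05
eef_pos: [661.4, 44.3, 240.2]
ee_rot: [[-0.958, 0.287, 0.0], [0.287, 0.958, 0.0], [-0.0, 0.0, -1.0]]
wrist_force: [0.6, -0.0, 0.0]
gripper_width: 0.002
```

```bash
python3 - <<'E'
from h import *
o=observe();print(o['time'],o['eef_pos'],o['joint_pos'],o['wrist_force'],o['gripper_width'],o['ee_rot'])
c=camera('wrist');cv2.imwrite('pics/w1.png',c['image'])
T=[[669,49,110],[671,-5,110],[645,-53,110],[599,-82,110],[545,-84,110],[568,18,96]]
print(np.round(proj(c,T,o)).tolist())
for th in ['stud1_top','stud3_top','vent','tub']: print(th,[(np.round(r['centre']),round(r['conf'],2)) for r in recognise(c,th)[:6]])
E
```

```text
3.05 [661.43296972  44.28765081 240.16871493] [-1.01160368e-01  4.58176600e-01  1.21870011e+00  1.63846275e-04
  1.46450575e+00 -1.38046298e+00] [ 0.61000591 -0.04835464  0.02935443] 0.0023042397533403714 [[-9.57810665e-01  2.87399859e-01  2.25567370e-04]
 [ 2.87399894e-01  9.57810671e-01  1.40862160e-04]
 [-1.75567069e-04  1.99747318e-04 -9.99999965e-01]]
[[325.0, 193.0], [271.0, 211.0], [214.0, 200.0], [166.0, 163.0], [138.0, 105.0], [260.0, 96.0]]
stud1_top [(array([324., 190.]), 0.7)]
stud3_top [(array([219., 197.]), 0.68)]
vent [(array([166., 159.]), 0.69), (array([182., 307.]), 0.24)]
tub [(array([260.,  98.]), 0.87)]
```

View pics/w1.png

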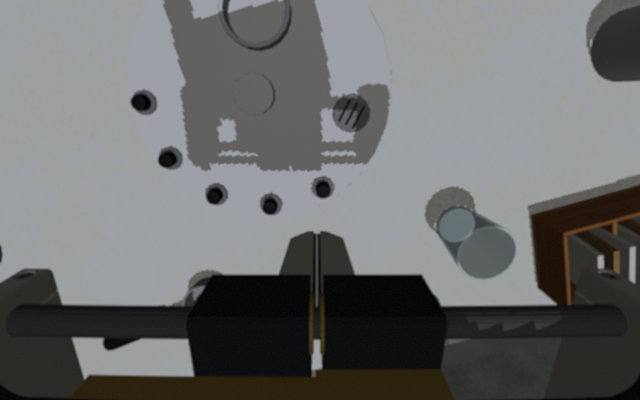

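The wrist view shows studs 5 to 1 at (143,102), (169,158), (215,195), (270,205) and (322,188). The vent at (350,113) is beside stud 1. Refining the fit.

```bash
python3 - <<'E'
from h import *
from scipy.optimize import least_squares
A=np.deg2rad([60,30,0,-30,-60])
model=lambda p,z:np.array([[p[0]+105*np.cos(p[2]+a),p[1]+105*np.sin(p[2]+a),z] for a in A])
o=observe();c=camera('wrist');g=cv2.cvtColor(c['image'],cv2.COLOR_BGR2GRAY)
cv2.imwrite('pics/w1z.png',cv2.resize(c['image'][80:225,120:350],None,fx=3.4,fy=3.4,interpolation=cv2.INTER_CUBIC))
P=[]
for u,v in [(322,188),(270,205),(215,195),(169,158),(143,102)]:
    w=g[v-13:v+14,u-13:u+14]; m=(w<45).astype(np.uint8)
    n,l,s,ct=cv2.connectedComponentsWithStats(m); i=1+np.argmax(s[1:,4]); P.append(ct[i]+[u-13,v-13]); print(s[i],w.min())
P=np.array(P);print(np.round(P,1).tolist())
for z in (107,110):
    b=least_squares(lambda p:(proj(c,model(p,z),o)-P).ravel(),[568,18,-.75]);print(z,b.x,np.rad2deg(b.x[2]),np.round(b.fun,1).tolist());print(np.round(model(b.x,z),1).tolist())
E
```

```text
[  7   5  15  17 183] 1
[  7   5  14  16 175] 0
[  6   5  15  16 192] 0
[  3   5  18  17 221] 0
[  2   4  19  17 246] 0
[[323.1, 188.0], [270.3, 204.8], [214.9, 194.6], [167.7, 158.0], [141.2, 101.2]]
107 [565.18222971  19.074951    -0.75099613] -43.0289086877053 [1.8, 0.3, 0.8, 0.9, -0.2, 0.6, -0.7, -0.1, -1.6, -1.1]
[[665.6, 49.7, 107.0], [667.5, -4.6, 107.0], [641.9, -52.6, 107.0], [595.8, -81.4, 107.0], [541.5, -83.2, 107.0]]
110 [564.85211432  20.11561827  -0.75071786] -43.01296525631499 [2.9, 0.6, 1.3, 1.3, -0.2, 0.9, -1.3, -0.1, -2.5, -1.7]
[[665.3, 50.8, 110.0], [667.2, -3.5, 110.0], [641.6, -51.5, 110.0], [595.5, -80.3, 110.0], [541.2, -82.2, 110.0]]
```

View pics/w1z.png

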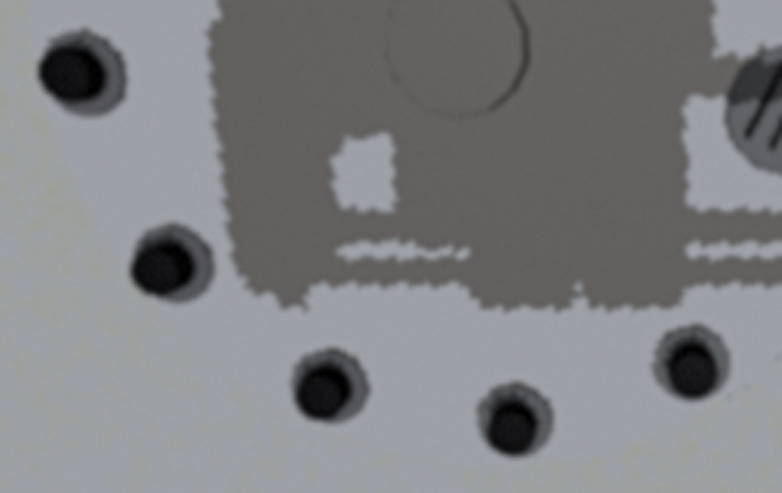

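Emit:
move_arm(
  targets=[
    [[0.001,0.001,-0.02,0,0,0,0.0],[0.002,0.002,-0.04,0,0,0,0.0],[0.004,0.004,-0.06,0,0,0,0.0],[0.006,0.005,-0.08,0,0,0,0.0],[0.006,0.005,-0.095,0,0,0,0.0],[0.006,0.005,-0.1,0,0,0,0.0],[0.006,0.005,-0.1,0,0,0,0.0],[0.006,0.005,-0.1,0,0,0,0.0]],
  ],
)

```text
time: 4.35
eef_pos: [668.7, 48.1, 140.6]
ee_rot: [[-0.957, 0.289, 0.002], [0.289, 0.957, -0.0], [-0.002, 0.0, -1.0]]
wrist_force: [0.2, -0.3, 0.4]
gripper_width: 0.004
```

```bash
python3 - <<'E'
from h import *
o=observe();print(o['time'],o['eef_pos'],o['wrist_force'])
c=camera('wrist');cv2.imwrite('pics/w2.png',c['image'])
tip=np.array(o['eef_pos'])-[0,0,11];print('tip',proj(c,[tip],o), proj(c,[[667,49.5,109]],o))
c=camera('scene');cv2.imwrite('pics/s2.png',cv2.resize(c['image'][130:240,270:410],None,fx=5,fy=5,interpolation=cv2.INTER_CUBIC))
E
```

```text
4.35 [668.68345271  48.05091613 140.60153589] [ 0.20065905 -0.29233067  0.38910822]
tip [[318.07261034 244.92785286]] [[319.34623687 227.39030354]]
```

View pics/w2.png

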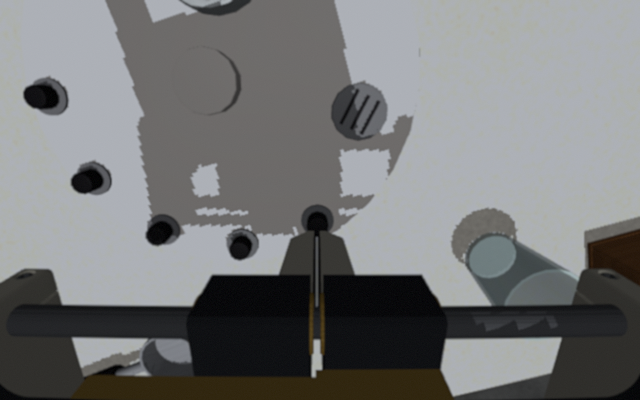

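View pics/s2.png

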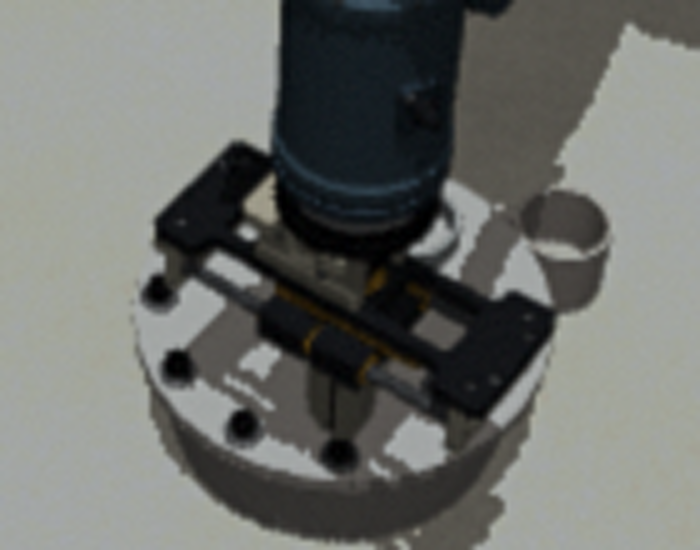

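Emit:
move_arm(
  targets=[
    [[-0.0035,0.002,-0.006,0,0,0,0.0],[-0.0035,0.002,-0.012,0,0,0,0.0],[-0.0035,0.002,-0.017,0,0,0,0.0],[-0.0035,0.002,-0.02,0,0,0,0.0],[-0.0035,0.002,-0.0225,0,0,0,0.0],[-0.0035,0.002,-0.025,0,0,0,0.0],[-0.0035,0.002,-0.027,0,0,0,0.0],[-0.0035,0.002,-0.0285,0,0,0,0.0]],
  ],
)

```text
time: 5.45
eef_pos: [664.6, 50.2, 111.2]
ee_rot: [[-0.957, 0.289, -0.0], [0.289, 0.957, 0.0], [0.0, -0.0, -1.0]]
wrist_force: [-4.9, 0.4, 12.4]
gripper_width: 0.004
```

```bash
python3 - <<'E'
from h import *
o=observe();print(o['time'],o['eef_pos'],o['wrist_force'])
c=camera('wrist');cv2.imwrite('pics/w3.png',c['image'])
E
```

```text
5.45 [664.62695139  50.1638285  111.19700022] [-4.90746814  0.43245514 12.3939832 ]
```

View pics/w3.png

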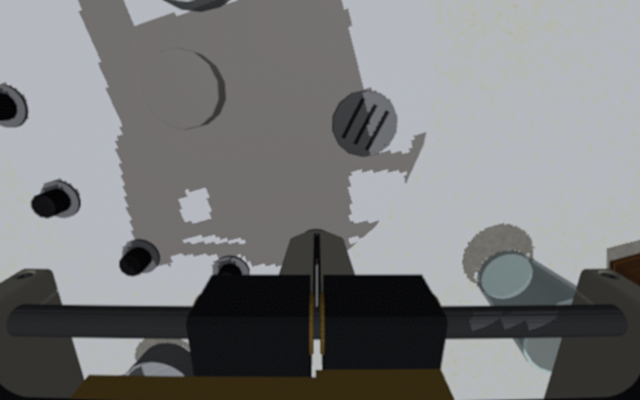

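Emit:
move_arm(
  targets=[
    [[0.0,0.0,0.007,0,0,0,0.0],[0.0,0.0,0.0135,0,0,0,0.0],[0.002,-0.012,0.0135,0,0,0,0.0],[0.004,-0.026,0.0135,0,0,0,0.0],[0.0035,-0.042,0.0135,0,0,0,0.0],[0.0025,-0.054,0.0135,0,0,0,0.0],[0.0025,-0.054,0.0135,0,0,0,0.0],[0.0025,-0.054,0.0135,0,0,0,0.0]],
  ],
)

```text
time: 6.5
eef_pos: [667.1, -3.8, 124.6]
ee_rot: [[-0.957, 0.289, -0.0], [0.289, 0.957, 0.0], [0.0, 0.0, -1.0]]
wrist_force: [0.9, -0.6, 0.3]
gripper_width: 0.004
```

```bash
python3 - <<'E'
from h import *
o=observe();print(o['time'],o['eef_pos'],o['wrist_force'])
c=camera('wrist');cv2.imwrite('pics/w4.png',c['image'])
print(proj(c,[[665.3,50.3,100],[667.3,-4,109.5],[642,-52,109.5],[596,-81,109.5]],o).round())
E
```

```text
6.5 [667.09125893  -3.77536712 124.60851092] [ 0.86342239 -0.61358308  0.30898631]
[[403. 209.]
 [318. 242.]
 [226. 226.]
 [146. 166.]]
```

View pics/w4.png

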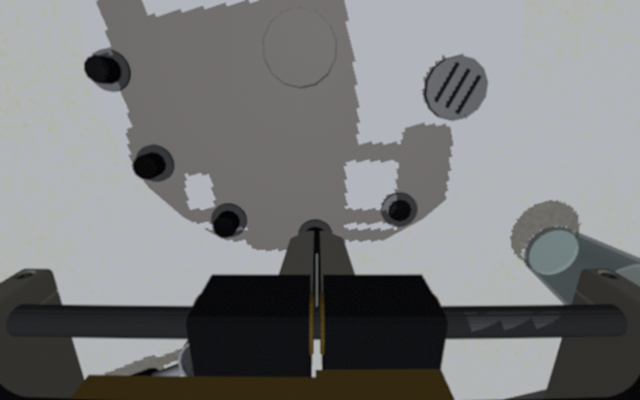

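Stud 1 at (400,209) now looks flush in its collar, and stud 2 sits under the tip. Pressing stud 2.

Emit:
move_arm(
  targets=[
    [[-0.001,0.0,-0.0015,0,0,0,0.0],[-0.001,0.0,-0.003,0,0,0,0.0],[-0.001,0.0,-0.005,0,0,0,0.0],[-0.001,0.0,-0.0075,0,0,0,0.0],[-0.001,0.0,-0.01,0,0,0,0.0],[-0.001,0.0,-0.012,0,0,0,0.0],[-0.001,0.0,-0.0138,0,0,0,0.0],[-0.001,0.0,-0.0138,0,0,0,0.0]],
  ],
)

```text
time: 7.55
eef_pos: [666.2, -3.5, 111.3]
ee_rot: [[-0.957, 0.289, 0.0], [0.289, 0.957, 0.0], [-0.0, 0.0, -1.0]]
wrist_force: [-2.1, 1.9, 5.0]
gripper_width: 0.006
```

Emit:
move_arm(
  targets=[
    [[0.0,0.0,-0.0004,0,0,0,0.0],[0.0,0.0,-0.0008,0,0,0,0.0],[0.0,0.0,-0.0008,0,0,0,0.0],[0.0,0.0,-0.0008,0,0,0,0.0],[0.0,0.0,-0.0008,0,0,0,0.0],[0.0,0.0,-0.0008,0,0,0,0.0],[0.0,0.0,-0.0008,0,0,0,0.0],[0.0,0.0,-0.0008,0,0,0,0.0]],
  ],
)

```text
time: 8.55
eef_pos: [666.2, -3.6, 111.2]
ee_rot: [[-0.957, 0.289, 0.001], [0.289, 0.957, 0.0], [-0.001, 0.0, -1.0]]
wrist_force: [-3.7, 2.4, 9.5]
gripper_width: 0.006
```

Emit:
move_arm(
  targets=[
    [[0.0,0.0,0.007,0,0,0,0.0],[0.0,0.0,0.0145,0,0,0,0.0],[-0.004,-0.012,0.0145,0,0,0,0.0],[-0.0095,-0.0255,0.0145,0,0,0,0.0],[-0.018,-0.038,0.0145,0,0,0,0.0],[-0.025,-0.0475,0.0145,0,0,0,0.0],[-0.025,-0.0475,0.0145,0,0,0,0.0],[-0.025,-0.0475,0.0145,0,0,0,0.0]],
  ],
)

```text
time: 9.55
eef_pos: [641.3, -51.3, 124.7]
ee_rot: [[-0.957, 0.289, 0.0], [0.289, 0.957, 0.0], [-0.0, 0.0, -1.0]]
wrist_force: [0.2, 1.2, -0.2]
gripper_width: 0.006
```

```bash
python3 - <<'E'
from h import *
o=observe();print(o['time'],o['eef_pos'],o['wrist_force'])
c=camera('wrist');cv2.imwrite('pics/w5.png',c['image'])
print(proj(c,[[665.3,50.3,100],[667.3,-4,100],[641.5,-51.5,109.5],[596,-81,109.5],[542,-83,109.5]],o).round())
E
```

```text
9.55 [641.2631917  -51.34028491 124.66641308] [ 0.18425034  1.23547798 -0.20105133]
[[488. 225.]
 [402. 251.]
 [318. 242.]
 [244. 185.]
 [203.  88.]]
```

View pics/w5.png

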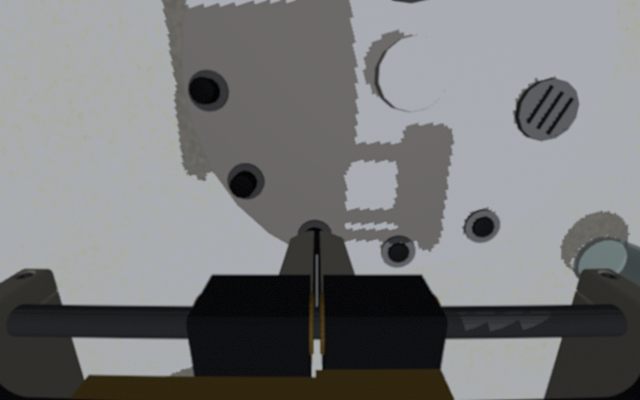

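Studs 1 (483,225) and 2 (398,251) are down and match the predictions. Studs 4 (246,183) and 5 (207,90) are where expected. Pressing stud 3.

Emit:
move_arm(
  targets=[
    [[-0.001,0.0,-0.0015,0,0,0,0.0],[-0.001,0.0,-0.003,0,0,0,0.0],[-0.001,0.0,-0.005,0,0,0,0.0],[-0.001,0.0,-0.0075,0,0,0,0.0],[-0.001,0.0,-0.01,0,0,0,0.0],[-0.001,0.0,-0.0125,0,0,0,0.0],[-0.001,0.0,-0.0145,0,0,0,0.0],[-0.001,0.0,-0.0145,0,0,0,0.0]],
  ],
)

```text
time: 10.6
eef_pos: [640.3, -51.1, 111.2]
ee_rot: [[-0.957, 0.288, 0.001], [0.288, 0.957, 0.0], [-0.001, 0.0, -1.0]]
wrist_force: [-2.8, 2.8, 10.5]
gripper_width: 0.004
```

Emit:
move_arm(
  targets=[
    [[0.0,0.0,0.007,0,0,0,0.0],[0.0,0.0,0.0143,0,0,0,0.0],[-0.009,-0.009,0.0143,0,0,0,0.0],[-0.02,-0.018,0.0143,0,0,0,0.0],[-0.033,-0.025,0.0143,0,0,0,0.0],[-0.044,-0.0295,0.0143,0,0,0,0.0],[-0.044,-0.0295,0.0143,0,0,0,0.0],[-0.044,-0.0295,0.0143,0,0,0,0.0]],
  ],
)

```text
time: 11.6
eef_pos: [596.4, -80.9, 124.6]
ee_rot: [[-0.957, 0.289, 0.001], [0.289, 0.957, -0.0], [-0.001, 0.0, -1.0]]
wrist_force: [0.0, 0.1, 0.7]
gripper_width: 0.003
```

```bash
python3 - <<'E'
from h import *
o=observe();print(o['time'],o['eef_pos'],o['wrist_force'])
c=camera('wrist');cv2.imwrite('pics/w6.png',c['image'])
print(proj(c,[[667.3,-4,100],[641.5,-51.5,100],[596,-81,109.5],[542,-83,109.5]],o).round())
E
```

```text
11.6 [596.42488147 -80.85848043 124.57039541] [0.04865633 0.07115619 0.7428981 ]
[[460. 298.]
 [381. 284.]
 [318. 241.]
 [285. 155.]]
```

View pics/w6.png

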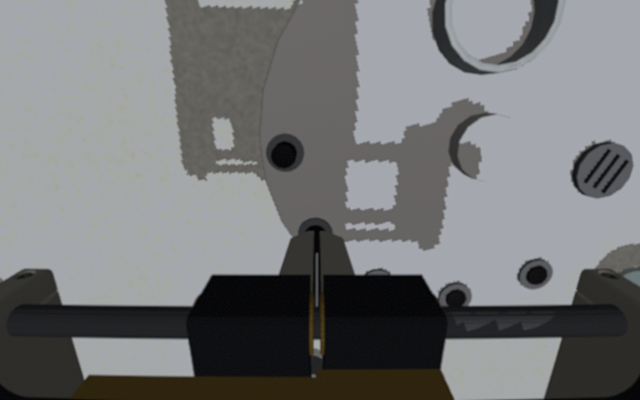

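The tip is over stud 4, and stud 5 at (285,152) matches its prediction of (285,155). Pressing stud 4.

Emit:
move_arm(
  targets=[
    [[-0.001,0.0,-0.0015,0,0,0,0.0],[-0.001,0.0,-0.003,0,0,0,0.0],[-0.001,0.0,-0.005,0,0,0,0.0],[-0.001,0.0,-0.0075,0,0,0,0.0],[-0.001,0.0,-0.01,0,0,0,0.0],[-0.001,0.0,-0.0125,0,0,0,0.0],[-0.001,0.0,-0.0143,0,0,0,0.0],[-0.001,0.0,-0.0143,0,0,0,0.0]],
  ],
)

```text
time: 12.65
eef_pos: [595.3, -80.7, 111.2]
ee_rot: [[-0.957, 0.289, 0.001], [0.289, 0.957, 0.0], [-0.001, 0.0, -1.0]]
wrist_force: [-3.9, 3.0, 9.8]
gripper_width: 0.006
```

Emit:
move_arm(
  targets=[
    [[0.0,0.0,0.007,0,0,0,0.0],[0.0,0.0,0.0143,0,0,0,0.0],[-0.013,-0.003,0.0143,0,0,0,0.0],[-0.027,-0.0045,0.0143,0,0,0,0.0],[-0.041,-0.004,0.0143,0,0,0,0.0],[-0.0545,-0.0018,0.0143,0,0,0,0.0],[-0.0545,-0.0018,0.0143,0,0,0,0.0],[-0.0545,-0.0018,0.0143,0,0,0,0.0]],
  ],
)

```text
time: 13.65
eef_pos: [541.0, -82.7, 124.6]
ee_rot: [[-0.957, 0.289, 0.001], [0.289, 0.957, -0.0], [-0.001, 0.0, -1.0]]
wrist_force: [-0.5, -0.2, 0.4]
gripper_width: 0.001
```

```bash
python3 - <<'E'
from h import *
o=observe();print(o['time'],o['eef_pos'],o['wrist_force'])
c=camera('wrist');cv2.imwrite('pics/w7.png',c['image'])
E
```

```text
13.65 [541.03308358 -82.72505376 124.61219207] [-0.52360982 -0.21904025  0.35928841]
```

View pics/w7.png

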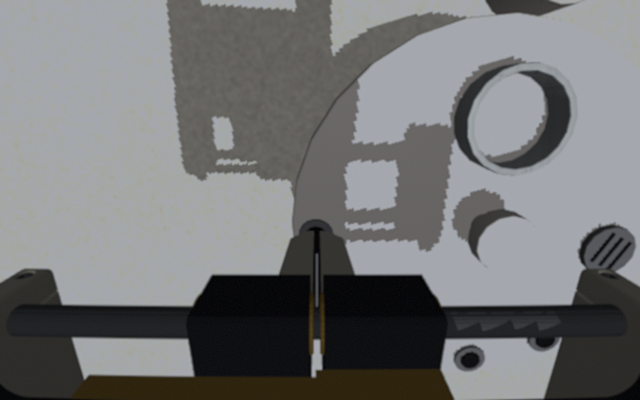

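The tip is over stud 5, its collar just visible at (316,226). Pressing.

Emit:
move_arm(
  targets=[
    [[-0.001,0.0,-0.0015,0,0,0,0.0],[-0.001,0.0,-0.003,0,0,0,0.0],[-0.001,0.0,-0.005,0,0,0,0.0],[-0.001,0.0,-0.0075,0,0,0,0.0],[-0.001,0.0,-0.01,0,0,0,0.0],[-0.001,0.0,-0.0125,0,0,0,0.0],[-0.001,0.0,-0.0143,0,0,0,0.0],[-0.001,0.0,-0.0143,0,0,0,0.0]],
  ],
)

```text
time: 14.7
eef_pos: [539.8, -82.7, 111.2]
ee_rot: [[-0.957, 0.289, 0.001], [0.289, 0.957, -0.0], [-0.001, -0.0, -1.0]]
wrist_force: [-2.6, 0.8, 12.0]
gripper_width: 0.009
```

Home, with the same height and force as the others. Rising clear, staying put horizontally first so I can check.

Emit:
move_arm(
  targets=[
    [[0.0,0.0,0.01,0,0,0,0.0],[0.0,0.0,0.03,0,0,0,0.0],[0.01,0.01,0.06,0,0,0,0.0],[0.04,0.03,0.09,0,0,0,0.0],[0.07,0.06,0.12,0,0,0,0.0],[0.1,0.09,0.13,0,0,0,0.0],[0.12,0.115,0.13,0,0,0,0.0],[0.12,0.12,0.13,0,0,0,0.0]],
  ],
)

```text
time: 15.7
eef_pos: [660.3, 38.9, 239.3]
ee_rot: [[-0.958, 0.287, -0.001], [0.287, 0.958, 0.0], [0.001, 0.0, -1.0]]
wrist_force: [-0.0, 0.1, -0.5]
gripper_width: 0.007
```

```bash
python3 - <<'E'
from h import *
o=observe();print(o['time'],o['eef_pos'],o['wrist_force'])
c=camera('wrist');cv2.imwrite('pics/w8.png',cv2.resize(c['image'][40:260,60:400],None,fx=2.3,fy=2.3,interpolation=cv2.INTER_CUBIC))
S=[[665.3,50.3],[667.3,-4],[641.5,-51.5],[596,-81],[542,-83]]
for z in (100,110): print(proj(c,[s+[z] for s in S],o).round().tolist())
E
```

```text
15.7 [660.3451905   38.90577276 239.31015078] [-0.02331724  0.12919151 -0.51679272]
[[330.0, 186.0], [277.0, 204.0], [223.0, 193.0], [176.0, 157.0], [149.0, 101.0]]
[[331.0, 189.0], [276.0, 207.0], [220.0, 196.0], [171.0, 159.0], [144.0, 101.0]]
```

View pics/w8.png

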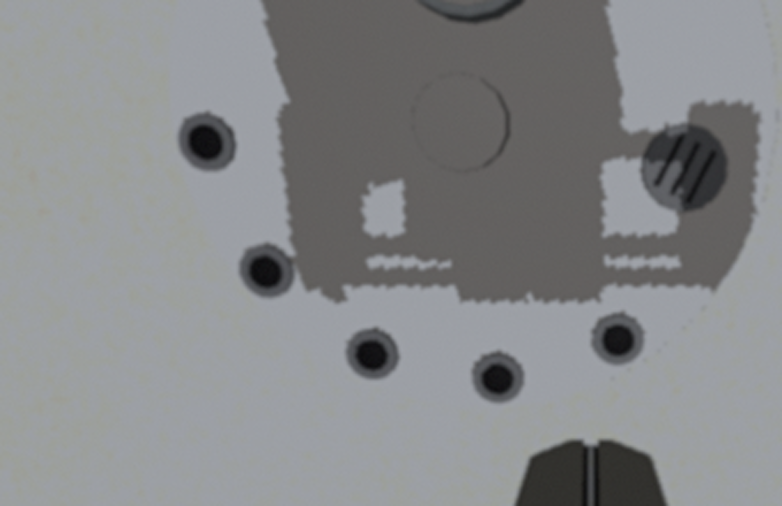

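All five studs now sit equally low in their collars. I'll move the arm well away and compare the top and scene views with the start.

Emit:
move_arm(
  targets=[
    [[-0.03,0.03,0.01,0,0,0,0.0],[-0.07,0.07,0.01,0,0,0,0.0],[-0.11,0.11,0.01,0,0,0,0.0],[-0.15,0.15,0.01,0,0,0,0.0],[-0.19,0.19,0.01,0,0,0,0.0],[-0.23,0.23,0.01,0,0,0,0.0],[-0.26,0.26,0.01,0,0,0,0.0],[-0.28,0.28,0.01,0,0,0,0.0]],
  ],
)

```text
time: 16.75
eef_pos: [377.7, 317.1, 250.1]
ee_rot: [[-0.958, 0.288, -0.0], [0.288, 0.958, -0.0], [-0.0, -0.001, -1.0]]
wrist_force: [0.6, 0.9, 0.2]
gripper_width: 0.002
```

Emit:
move_arm(
  targets=[
    [[-0.04,0.04,0,0,0,0,0.0],[-0.08,0.08,0,0,0,0,0.0],[-0.12,0.12,0,0,0,0,0.0],[-0.16,0.15,0,0,0,0,0.0],[-0.19,0.17,0,0,0,0,0.0],[-0.2,0.18,0,0,0,0,0.0],[-0.2,0.18,0,0,0,0,0.0],[-0.2,0.18,0,0,0,0,0.0]],
  ],
)

```text
time: 17.75
eef_pos: [180.9, 496.5, 249.9]
ee_rot: [[-0.957, 0.29, 0.0], [0.29, 0.957, -0.001], [-0.001, -0.001, -1.0]]
wrist_force: [1.2, -0.1, 0.3]
gripper_width: 0.005
```

```bash
python3 - <<'E'
from h import *
o=observe();print(o['time'],o['eef_pos'],o['wrist_force'])
for n in ['top','scene']:
    c=camera(n); a=cv2.imread(f'pics/{n}0.png'); d=cv2.absdiff(c['image'],a).max(2)
    cv2.imwrite(f'pics/{n}_end.png',c['image']); cv2.imwrite(f'pics/{n}_diff.png',np.clip(d*3.,0,255).astype('uint8'))
    x0,y0=(262,150) if n=='top' else (285,155)
    cv2.imwrite(f'pics/{n}_endz.png',cv2.resize(c['image'][y0:y0+105,x0:x0+110],None,fx=5,fy=5,interpolation=cv2.INTER_CUBIC))
E
```

```text
17.75 [180.87974462 496.48096069 249.9477955 ] [ 1.22358395 -0.06462837  0.27367088]
```

View pics/top_diff.png

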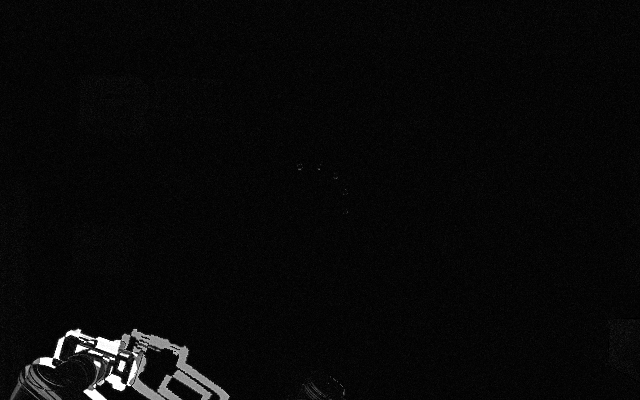

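View pics/scene_diff.png

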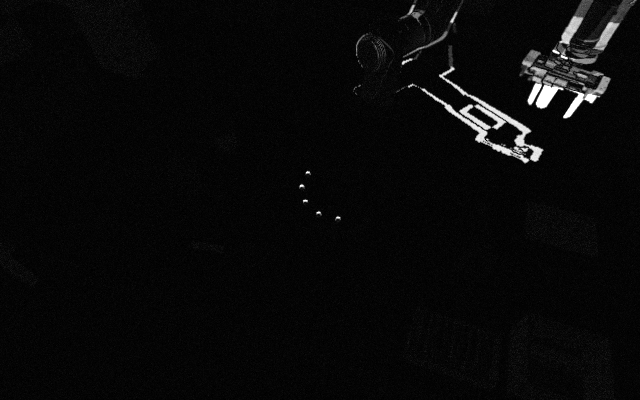

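View pics/scene_endz.png

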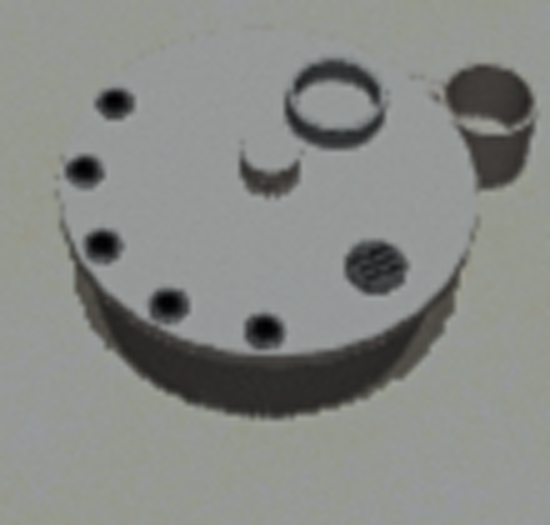

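The difference pictures show changes only at the five studs, plus the arm and its shadow. The tub and everything else are unmoved.

```bash
python3 -c "
from plant import hand_in
print(hand_in())"
```

```text
the job is handed in; nothing more can be done
None
```

I pushed all five studs down in order, starting from the one beside the vent, then moved clear and handed in at about 18 s of the 48 s allowed. I used the shut fingertips and crossed between studs with them about 4 mm above the raised stud tops.

**Last checks:**
- **Studs:** each press ended with the fingertips at about 100.2 mm, where a fully pushed stud should be. The readings at the end of each press were 9.5–12.4 N upward. The final wrist picture shows all five equally low in their collars.
- **Second stud:** it read only 5 N on the first press, so I pressed slightly further. The force rose to 9.5 N with almost no further movement, so it was already down.
- **Everything else:** comparing before and after pictures from the top and scene cameras shows changes only at the studs, the arm and its shadow. The tub and the other items did not move.

**One disagreement:** the scene and top cameras placed the tub about 6 mm apart, more than the stated calibration. I went by the wrist camera, which shows the fingertips and studs together, and every press landed on its stud.

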